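# Clamp a slide in the screw press

## Task

Push the slide carrier along its channel until it is home against the end stop of the slide press. Then screw the press down with its T-handle (clockwise from above; it takes about one to two half turns, so you may take the two ends of the bar by turns) until the pad bears firmly on the slide and the handle has clearly stiffened - but stop there, overtightening cracks the glass. Let go, leaving the slide clamped, and do not disturb the other things on the bench.

Things in the scene. Friction and masses are not known exactly. Their poses are not given: they have to be found in the camera images.
- press: Slide press, fixed: grey C-frame. Origin on the bench under the screw axis; x points to its column (centre 78 mm away, 60 mm wide, 113 mm high), z up. Base 14 mm thick. The carrier's channel runs along y between rails (8 mm above the base) from y = -205 to +45 mm, open at -y, end stop face at y = +45 mm. The arm, 44 mm wide, from column to axis, is 113 mm high.
- home (a point): Fixed point of the press, on top of its base (14 mm above the bench) on the screw axis, axes as press. The carrier's origin coincides with it when the carrier is against the stop.
- screw_axis (a point): Fixed centre of the T-handle, on the vertical screw axis, 154 mm above the bench. The handle turns in place; clockwise from above drives the pad down 30 mm a turn; 0.35 to 0.85 turns bring it onto the slide. Thread drag, about 0.35 N m while turning, holds it where it is left. Once the pad bears, torque rises 0.2 to 0.3 N m per radian; a hand holding still feels little but this push-back.
- bar_end_a (a point): Grip point on one half of the T-handle's level steel cross-bar, 45 mm from the screw axis, on the bar's centre line; x points along the bar away from the axis. Bar 12 mm thick, 128 mm long, with 17 mm balls 66 mm from the axis; hub 26 mm across. The arm's top is 41 mm below the bar's centre line.
- bar_end_b (a point): The same on the opposite half of the bar, 45 mm from the screw axis; its x is parallel to that of bar_end_a, so it points toward the axis.
- quill: Steel quill, 16 mm across, driven straight down by the handle. Origin: centre of its lower end. On a stem below it hangs the 20x20 mm spring-backed pad; the pad's underside is 20 to 30 mm below this origin, according to how the stem was last adjusted (not measured), and the pad yields upward 1 mm per 12 N.
- carrier: Slide carrier, loose in the channel (1.7 mm play each side): aluminium plate 40 mm wide (x), 185 mm long (y from -140 to +45 mm), 10 mm thick, about 0.5 kg. Origin: underside, below the middle of the glass slide (26x76 mm, top 12 mm above the origin). Starts drawn out 25 to 55 mm toward the press's -y; it is pushed along the press's +y to the stop.
- post (a point): Centre of the carrier's black upright finger post: 26 mm along the carrier's x, 16 mm along y, 34 mm high (17 mm above and below this point), 125 mm in -y from the carrier's origin. Axes as carrier.
- petri_dish: Bystander, loose: closed round dish, 90 mm across, 14 mm high; origin at the centre of its underside.
- coverslip_box: Bystander, loose: small square box, 33x33x16 mm; origin at the centre of its underside.
- oil_bottle: Bystander, loose: small amber dropper bottle, 31 mm across, 68 mm high; origin at the centre of its underside.
- timer: Bystander, loose: small bench timer, 52x72x34 mm; origin at the centre of its underside.
- tape_roll: Bystander, loose: roll of tape lying flat, 101 mm across, 24 mm high; origin at the centre of its underside.
- objective_case: Bystander, loose: upright round case, 38 mm across, 63 mm high; origin at the centre of its underside.

How it is judged (in metres and radians):
On the way, in this order (a step that is already met when the one before it is completed fails the run):
1. the carrier is home against the stop, not yet clamped (x of carrier in the frame of home between -0.004 and 0.004 m and y of carrier in the frame of home between -0.0025 and 0.0025 m and contact force between quill and carrier below 1 N), for 0.2 s.
2. the pad bears firmly on the slide (x of carrier in the frame of home between -0.004 and 0.004 m and y of carrier in the frame of home between -0.0025 and 0.0025 m and contact force between quill and carrier above 18 N), for 0.2 s.
At the end, for the whole second after the job is handed in: The carrier rests home in the channel (within 2.5 mm along it) and the pad presses on it with more than 18 N, held by the screw alone (all of step 2 and linear speed of carrier below 0.01 m/s); the robot touches nothing.
It fails at once if the slide is overtightened: the pad presses with more than 75 N (contact force between quill and carrier above 75 N).
It fails at once if a bystander is disturbed (moved more than 25 mm) (distance of any of petri_dish, coverslip_box, oil_bottle, timer, tape_roll, objective_case from where it was at the start of the episode above 0.025 m).
It also fails if it takes over 72 s, if anything falls off the work surface, if the arm or the gripper's body presses on something with over 40 N, if the wrist force passes 120 N, or if a joint passes its speed limit or range.

## Robot

A 7-joint arm with a two-finger parallel gripper is mounted at the origin on a cart in front of the work surface, level with it; the furniture and walls round the work are solid. World frame = base frame: x ahead of the robot, y to its left, z up, the work surface at z = 0. Lengths are in mm, angles in rad, forces in N, time in s.
With the tool pointing down it reaches from about 425 to 950 mm from the base axis. Payload 4.7 kg.
Tool frame: the origin (TCP) lies midway between the tips of the shut fingers; the grasp point (between the pads) lies robot.grasp_offset behind it (robot.grasp_offset is the distance from the TCP to the grasp point, in mm); z points along the fingers, y is the direction in which the jaws open and shut (so a half turn about z gives the same grasp; the last joint's range is limited). The gripper opens to 85 mm and grips with 20 to 120 N. Pads are 22 mm wide; open, the fingers measure 114 mm over their backs; the gripper's body (76 mm by 85 mm) begins 54 mm behind the grasp point. The pads swing forward as they close: fully open they stand 13 mm farther back than shut.
Start: joints at [-1.288, 0.469, -0.049, 1.532, 0.024, 1.141, -0.082], TCP at [207.031, 642.485, 231.335] pointing down, gripper open.
Joint ranges: [-2.59, 2.59], [-0.33, 1.99], [-1.39, 1.29], [0.1, 2.45], [-1.04, 4.18], [0.21, 1.99], [-2.66, 2.66]. Speed limits (rad/s): [2.57, 2.57, 3.14, 3.14, 3.14, 3.14, 3.14].

## Interface

Orientations are given as a unit quaternion [x, y, z, w].
In Python, from workcell import robot, snapshot gives the robot as it stands.
- The arm moves only by the tool move_arm, never from a script. Its argument "moves" is text: rows parted by semicolons, each of 7 numbers parted by spaces: the shift along the tool's x, y, z in cm, then the turn, a rotation vector about the tool's x, y, z in degrees, then the closure, from 0 (fully open) to 1 (shut). A call has 1 to 5 rows; each row is the pose to reach, as a shift and turn from the pose measured when the call began, along the tool's axes at that moment; what a row does not reach only later rows make up. A row lasts 1/12 s, in which the tool goes at most 41.7 mm and 7.16 degrees, less where a joint would pass 70% of its speed; a pose out of reach is approached as far as the arm can. A call with a gripper value outside its range is refused whole. The fingers move at their own pace and stop on an object; "squeeze" is the grip in N (left out, the last holds). Time passes only in rows, so rows that repeat a pose let the fingers close. It gives the time, the measured TCP pose, the force and the opening at its end, in the units of the state.
- robot.sense(): the state, without advancing time (a new reading comes with each control period).
- snapshot(name): name is "scene" or "top" or "wrist"; returns a dict with "img" (384x512x3 uint8, red, green, blue), "z_map" (384x512 float32, mm along the optical axis (not along the pixel's ray), 0 where there is no reading), "mtx" (3x3 intrinsics, pixels), "R" (3x3) and "t" (3): a world point X has camera coordinates R X + t. Camera axes: x right, y down, z forward; pixel columns grow to the right and rows downward; lengths in mm; the calibration is good to about 2 mm. A picture is of the moment at which its call begins.
- robot.finish_job(): hands the job in, once; it reports no verdict.
The state is a dict: "time_s": time; "joint_pos": joint angles; "qd": joint speeds; "joint_efforts": joint torques, N m; "position": TCP position; "eef_rot": TCP orientation; "wrist_force": force on the tool from outside, world axes, zero at the start; "moment": the same for the moment, N m; "opening": finger opening in mm.
Only numpy, scipy, OpenCV 4.12 (cv2) and the standard library are available. Lean on these libraries where they do the work, as an engineer would, in place of code of your own. Each camera call takes 0.05 s, during which the arm holds its last target. There are 200 camera calls.

## Working session

There is one attempt and no reset: what is moved stays moved. The work goes in short steps, Python scripts to look and compute and a tool call to move; the robot and the scene stay as the last step left them, time stands still between calls to the robot, and variables do not carry over. Pictures are saved under pics/ and viewed, about 8 in all and at most 12, crops included, and the job is handed in when it is done.

Besides the shell and the picture viewer there is one more tool, called after "Request:" as name(argument=value, ...) on one line, values as JSON. move_arm: Moves the arm, as the interface text tells. Its arguments: {"type":"object","properties":{"moves":{"type":"string"},"squeeze":{"type":"number"}},"required":["moves"]}

```bash
ls; mkdir -p pics; python3 - <<'E'
from workcell import robot, snapshot
import cv2,numpy as np
print(robot.sense(), robot.grasp_offset)
ims=[]
for n in("scene","top"):
    s=snapshot(n); np.savez(n+".npz",**s); cv2.imwrite(f"pics/{n}0.png",s["img"][:,:,::-1]); print(n,s["mtx"].tolist(),s["R"].round(3).tolist(),s["t"].round(1).tolist())
E
```

```text
pics
{'time_s': 0.0, 'joint_pos': array([-1.2878924 ,  0.46947257, -0.0485786 ,  1.53370789,  0.02410056,
        1.14099084, -0.08229606]), 'qd': array([ 0.0011485 ,  0.00121803, -0.00055406, -0.001162  ,  0.0001252 ,
        0.00040579, -0.00143932]), 'joint_efforts': array([-5.44470859e-04, -5.10311759e+01, -4.69168823e-02, -2.37703139e+01,
        1.06276970e-02,  7.77385896e-03,  9.57707833e-07]), 'position': array([206.89260817, 641.89158416, 230.23447121]), 'eef_rot': array([ 1.55260474e-01,  9.87873065e-01, -9.89918764e-04, -1.14466792e-04]), 'wrist_force': array([-0.32994885, -0.05626627,  0.43167022]), 'moment': array([-0.01535359,  0.02812055, -0.01109843]), 'opening': 85.37493480578873} 18.700000000000003
scene [[401.93709897462946, 0.0, 251.14511323732006], [0.0, 401.93709897462946, 192.45350677460937], [0.0, 0.0, 1.0]] [[0.8, -0.599, -0.001], [-0.466, -0.621, -0.631], [0.377, 0.506, -0.776]] [-307.6, 386.1, 782.4]
top [[476.3798376483697, 0.0, 258.59782997328585], [0.0, 476.3798376483697, 190.38867452026597], [0.0, 0.0, 1.0]] [[-0.02, -1.0, 0.015], [-0.997, 0.019, -0.081], [0.08, -0.017, -0.997]] [130.2, 514.3, 1466.0]
```

View pics/scene0.png

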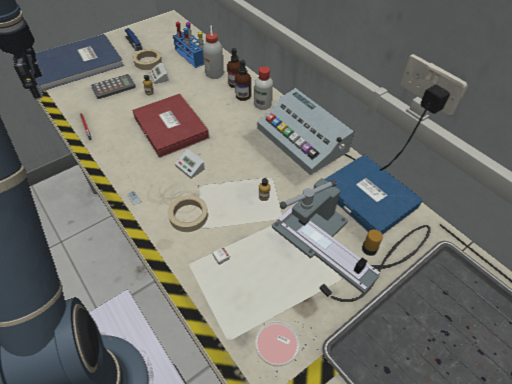

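View pics/top0.png

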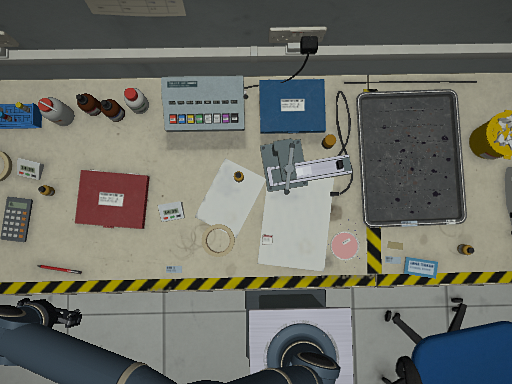

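The scene view shows the press at about (315,215), with its black post at (360,265). In the top view the handle is near (288,165) and the post near (341,165), and the objective case stands at (329,141). The carrier is drawn toward world -y. Next I'll measure these.

```bash
cat > h.py <<'E'
import numpy as np
def cloud(s):
    v,u=np.mgrid[:384,:512]; K=s["mtx"]; z=s["z_map"]
    c=np.stack([(u-K[0,2])/K[0,0]*z,(v-K[1,2])/K[1,1]*z,z],-1)
    P=(c-s["t"])@s["R"]; P[z==0]=np.nan
    return P
def proj(s,X):
    c=s["R"]@np.asarray(X,float)+s["t"]; p=s["mtx"]@c; return p[:2]/p[2]
E
python3 - <<'E'
import numpy as np,cv2
from h import *
s=np.load("top.npz");P=cloud(s)
c=s["img"][125:200,255:365,::-1]
a=cv2.resize(c,None,fx=7,fy=7,interpolation=cv2.INTER_CUBIC)
cv2.imwrite("pics/topc.png",a)
s2=np.load("scene.npz");P2=cloud(s2)
cv2.imwrite("pics/scc.png",cv2.resize(s2["img"][165:300,260:400,::-1],None,fx=4.4,fy=4.4,interpolation=cv2.INTER_CUBIC))
def rect(Q,m,l):
    q=Q[m]; print(l,len(q),q.mean(0).round(1),cv2.minAreaRect(q[:,:2].astype(np.float32)))
for n,Q in(("top",P),("scene",P2)):
    box=(Q[...,0]>380)&(Q[...,0]<720)&(Q[...,1]>-200)&(Q[...,1]<150)
    z=Q[...,2]
    print(n,np.histogram(z[box],bins=np.arange(-4,170,6)))
    rect(Q,box&(z>143)&(z<165),"bar"); rect(Q,box&(z>107)&(z<119),"armcol"); 
    rect(Q,box&(z>50)&(z<70),"case/..")
    rect(Q,box&(z>36)&(z<70)&(Q[...,0]<700),"post?")
E
```

```text
top (array([4920, 2338,  743,  699,  670,  317,  358,  123,    9,   23,   86,
         52,    6,    0,    2,    7,    8,    8,  108,  313,   54,    6,
          3,    2,    0,    3,   82,  155]), array([ -4,   2,   8,  14,  20,  26,  32,  38,  44,  50,  56,  62,  68,
        74,  80,  86,  92,  98, 104, 110, 116, 122, 128, 134, 140, 146,
       152, 158, 164]))
bar 246 [566.8  35.3 159.2] ((566.7079467773438, 35.18318176269531), (23.35727310180664, 146.67718505859375), 85.75920104980469)
armcol 441 [609.2  45.4 112.5] ((599.4636840820312, 43.76462173461914), (121.07886505126953, 57.960670471191406), 4.90102481842041)
case/.. 164 [642.2 -97.5  60.4] ((648.7457275390625, -36.917205810546875), (223.41952514648438, 96.26895141601562), 76.44813537597656)
post? 239 [629.6 -58.7  54. ] ((630.9463500976562, -15.917304992675781), (169.93101501464844, 231.1923370361328), 8.054491996765137)
scene (array([9659, 2357,  965, 1043, 1527,  410,  478,  105,   54,   90,  159,
        116,   19,   12,   15,   35,   65,   67,   93,  503,   28,   29,
         16,   19,   16,   23,  114,  266]), array([ -4,   2,   8,  14,  20,  26,  32,  38,  44,  50,  56,  62,  68,
        74,  80,  86,  92,  98, 104, 110, 116, 122, 128, 134, 140, 146,
       152, 158, 164]))
bar 411 [565.2  31.5 158.3] ((567.857421875, 32.772098541259766), (25.115293502807617, 145.58807373046875), 77.6724624633789)
armcol 578 [600.7  32.  112.7] ((600.9424438476562, 37.96394348144531), (123.3856201171875, 59.20953369140625), 8.213037490844727)
case/.. 370 [635.7 -80.9  59.3] ((622.2387084960938, -43.031639099121094), (107.9166030883789, 184.82505798339844), 7.5314764976501465)
post? 550 [628.3 -62.4  53.5] ((628.93896484375, -13.315704345703125), (149.85911560058594, 232.67514038085938), 12.675480842590332)
```

View pics/topc.png

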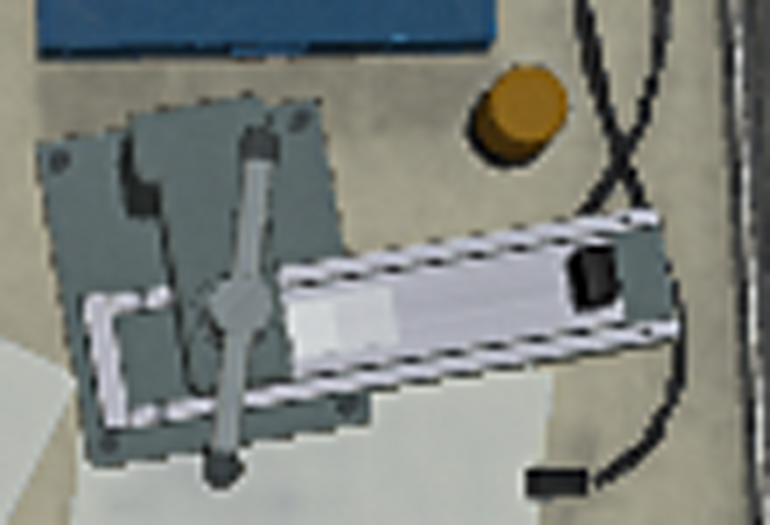

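View pics/scc.png

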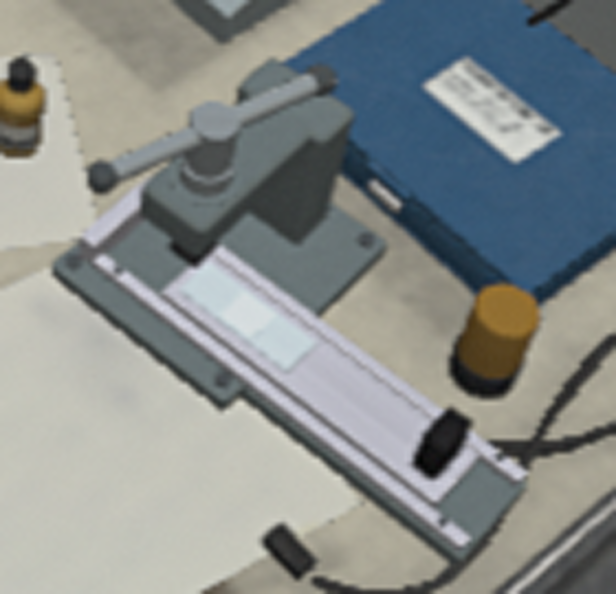

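The enlarged top crop shows the hub at (240,300), the balls at (260,145) and (222,468), and the post at (597,278). It also shows the rails rising to the right at about 9°. Next I'll fit the axis, channel direction and post.

```bash
python3 - <<'E'
import numpy as np,cv2
from h import *
def ray(s,u,v,z):
    d=np.linalg.inv(s["mtx"])@[u,v,1]; d=s["R"].T@d; o=-s["R"].T@s["t"]
    return (o+d*(z-o[2])/d[2])[:2]
s=np.load("top.npz")
f=lambda x,y,z: ray(s,255+(x+.5)/7-.5,125+(y+.5)/7-.5,z).round(1)
for n,x,y,z in(("hub",240,302,163),("ball1",259,145,154),("ball2",222,468,154),("post top c",592,278,58),("railend U",660,215,22),("railend L",680,330,22),("stop U",90,297,22),("stop L",112,428,22),("slide L",285,0,26),("case",527,105,63)): print(n,f(x,y,z))
for n in("top","scene"):
    s=np.load(n+".npz");Q=cloud(s);z=Q[...,2];g=s["img"].astype(int)
    m=(abs(Q[...,0]-585)<70)&(Q[...,1]>-200)&(Q[...,1]<110)&(z>16)&(z<30)&(g.sum(2)>420)
    m=cv2.morphologyEx(m.astype(np.uint8),cv2.MORPH_OPEN,np.ones((2,2)))>0
    q=Q[m][:,:2].astype(np.float32); print(n,len(q),cv2.minAreaRect(q), q.mean(0))
    c=np.linalg.eigh(np.cov(q.T))[1][:,1]; print("dir",np.degrees(np.arctan2(c[0],-c[1])))
    m=(abs(Q[...,0]-590)<40)&(Q[...,1]>-160)&(Q[...,1]<-50)&(z>48)&(z<64)
    q=Q[m]; print("post",len(q),q.min(0).round(),q.max(0).round(),np.median(q,0).round(1))
E
```

```text
hub [568.   35.7]
ball1 [633.6  25.6]
ball2 [501.5  44. ]
post top c [ 589.2 -127.1]
railend U [ 621.9 -165.5]
railend L [ 569.8 -172.6]
stop U [589.4  91.2]
stop L [530.5  82.7]
slide L [721.7   0.9]
case [ 665.2 -100.2]
top 754 ((571.8436279296875, -51.58515930175781), (67.28950500488281, 250.75135803222656), 8.719953536987305) [nan nan]
dir nan
post 46 [ 578. -137.   49.] [ 603. -121.   62.] [ 590.3 -129.4   57.8]
scene 1559 ((579.53271484375, -47.687950134277344), (60.644832611083984, 247.74490356445312), 8.713793754577637) [nan nan]
dir nan
post 93 [ 580. -141.   48.] [ 605. -123.   62.] [ 590.  -133.3   57.5]
```

```bash
cat >> h.py <<'E'
from scipy.spatial.transform import Rotation as Rot
def go(x,y,z,yaw,st):
    """tool-frame shift cm & turn deg to TCP target, tool down, tool y at yaw deg (world)"""
    a=np.radians(yaw); R=np.array([[-np.sin(a),np.cos(a),0],[np.cos(a),np.sin(a),0],[0,0,-1]]).T
    R=np.column_stack([[-np.sin(a),np.cos(a),0],[np.cos(a),np.sin(a),0],[0,0,-1]])
    if np.linalg.det(R)<0: R[:,0]*=-1
    c=Rot.from_quat(st["eef_rot"])
    d=c.inv().apply(np.array([x,y,z])-st["position"])/10
    r=(c.inv()*Rot.from_matrix(R)).as_rotvec(degrees=True)
    print("shift",d.round(2),"rot",r.round(1),"yaw now",np.degrees(np.arctan2(*c.as_matrix()[[1,0],1])).round(1),"q7",st["joint_pos"][6].round(2),"t",round(st["time_s"],2),"F",st["wrist_force"].round(1),"M",st["moment"].round(2),"op",round(st["opening"],1),st["position"].round(1))
E
python3 -c "
from h import *;from workcell import robot
go(597,-173.5,200,8.7,robot.sense())"
```

```text
shift [-62.14 -65.64   3.15] rot [-0.1  0.1 63.4] yaw now 72.1 q7 -0.08 t 0.1 F [-0.3  0.  -0. ] M [ 0.01  0.01 -0.02] op 85.3 [206.9 642.  230.4]
```

Request:
move_arm(moves="-14.3 -15.1 0 0 0 0 1;-14.3 -15.1 0 0 0 0 1;-14.3 -15.1 0 0 0 0 1;-14.3 -15.1 0 0 0 0 1;-14.3 -15.1 0 0 0 0 1")

```text
time_s: 0.52
position: [297.1, 452.2, 230.1]
eef_rot: [0.155, 0.988, -0.001, -0.0]
wrist_force: [0.2, 0.5, 0.6]
opening: 25.5
```

Request:
move_arm(moves="-14.3 -15.1 0 0 0 7 1;-14.3 -15.1 0 0 0 14 1;-14.3 -15.1 0 0 0 21 1;-14.3 -15.1 0 0 0 28 1;-14.3 -15.1 0 0 0 35 1")

```text
time_s: 0.93
position: [386.4, 264.1, 230.4]
eef_rot: [0.448, 0.894, -0.001, 0.0]
wrist_force: [1.3, 0.5, -0.4]
opening: 0.2
```

```bash
python3 -c "
from h import *;from workcell import robot
go(597,-173.5,200,8.7,robot.sense())"
```

```text
shift [-47.65  -9.35   3.13] rot [-0.1  0.1 28.1] yaw now 36.8 q7 -0.02 t 0.93 F [ 1.3  0.5 -0.4] M [ 0.03 -0.04 -0.07] op 0.2 [386.4 264.1 230.4]
```

Request:
move_arm(moves="-47.6 -9.3 0 0 0 7 1;-47.6 -9.3 0 0 0 14 1;-47.6 -9.3 0 0 0 21 1;-47.6 -9.3 0 0 0 28 1;-47.6 -9.3 0 0 0 28 1")

```text
time_s: 1.35
position: [476.6, 76.6, 230.9]
eef_rot: [0.652, 0.758, -0.001, 0.0]
wrist_force: [2.4, -0.1, 0.7]
opening: 0.0
```

```bash
python3 -c "
from h import *;from workcell import robot
go(597,-173.5,200,8.7,robot.sense())"
```

```text
shift [-26.52   8.17   3.13] rot [-0.1  0.1 -0.1] yaw now 8.6 q7 -0.02 t 1.35 F [ 2.4 -0.1  0.7] M [-0.   -0.03  0.03] op 0.0 [476.6  76.6 230.9]
```

Request:
move_arm(moves="-26.5 8.2 0 0 0 0 1;-26.5 8.2 0 0 0 0 1;-26.5 8.2 0 0 0 0 1;-26.5 8.2 0 0 0 0 1;-26.5 8.2 0 0 0 0 1")

```text
time_s: 1.77
position: [566.8, -111.0, 230.9]
eef_rot: [0.652, 0.758, -0.001, -0.0]
wrist_force: [0.1, 0.8, 0.6]
opening: 0.4
```

Request:
move_arm(moves="-6.5 2.0 0 0 0 0 1;-6.5 2.0 3 0 0 0 1;-6.5 2.0 3 0 0 0 1")

```text
time_s: 2.02
position: [594.5, -179.0, 196.2]
eef_rot: [0.655, 0.755, -0.005, -0.001]
wrist_force: [-1.0, -0.1, -1.0]
opening: -0.0
```

```bash
python3 - <<'E'
from h import *;from workcell import robot,snapshot
import cv2
s=snapshot("wrist"); cv2.imwrite("pics/w1.png",s["img"][:,:,::-1])
go(597,-173.5,36,8.7,robot.sense())
for n in("scene","top"):
    s=snapshot(n);Q=cloud(s);z=Q[...,2]
    m=(abs(Q[...,0]-590)<30)&(Q[...,1]>-155)&(Q[...,1]<-50)&(z>48)&(z<64)
    q=Q[m]; print("post",len(q),np.percentile(q,[5,95],axis=0).round(),np.median(q,0).round(1))
E
```

```text
shift [ 0.19  0.43 16.14] rot [-0.5  0.1 -0.4] yaw now 8.3 q7 0.58 t 2.07 F [0.5 0.9 0.4] M [ 0.02  0.04 -0.03] op -0.0 [ 594.4 -175.6  197.5]
post 91 [[ 580. -140.   50.]
 [ 603. -125.   60.]] [ 589.9 -132.6   57.2]
post 43 [[ 581. -137.   52.]
 [ 602. -122.   61.]] [ 590.4 -129.7   57.6]
```

View pics/w1.png

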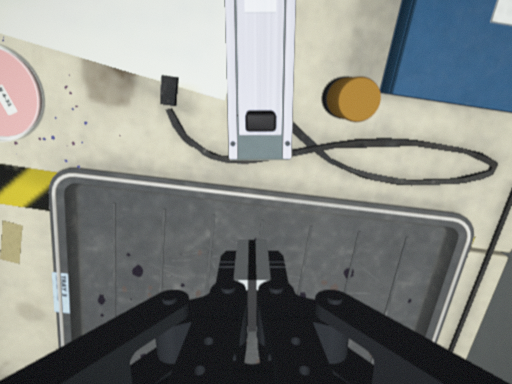

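The wrist view shows the post at (260,120) and the channel running vertically, so the tool is aligned. The case is at (352,98), clear of the descent. I'll go down just behind the post.

```bash
python3 - <<'E'
from h import *;from workcell import robot
go(595.5,-164,38,8.7,robot.sense())
Q=cloud(np.load("top.npz"))
m=(abs(Q[...,0]-600)<60)&(Q[...,1]<-172)&(Q[...,1]>-240)
q=Q[m]
for a in range(-240,-170,10):
    k=(q[:,1]>a)&(q[:,1]<a+10); print(a,q[k,2].min().round(),q[k,2].max().round(1))
E
```

```text
shift [ 0.79  0.13 16.22] rot [-0.2  0.  -0.1] yaw now 8.6 q7 0.58 t 2.17 F [-0.   1.4  0.9] M [ 0.03 -0.03 -0.05] op 0.3 [ 595.9 -171.8  200.2]
-240 -1.0 15.8
-230 -1.0 16.5
-220 5.0 28.7
-210 -10.0 33.5
-200 -10.0 31.1
-190 -7.0 7.0
-180 -6.0 16.6
```

Request:
move_arm(moves="0.8 0.1 4 0 0 0 1;0.8 0.1 8 0 0 0 1;0.8 0.1 12 0 0 0 1;0.8 0.1 16.0 0 0 0 1;0.8 0.1 16.2 0 0 0 1")

```text
time_s: 2.58
position: [590.6, -159.5, 32.3]
eef_rot: [0.651, 0.759, -0.004, -0.007]
wrist_force: [-1.4, 1.4, -0.8]
opening: 0.1
```

```bash
python3 -c "
from h import *;from workcell import robot
go(586.6+19*.151,-88.6-19,38,8.7,robot.sense())"
```

```text
shift [ 5.15  0.68 -0.55] rot [-0.8 -0.3  0.1] yaw now 8.8 q7 0.67 t 2.58 F [-1.4  1.4 -0.8] M [ 0.06  0.07 -0.03] op 0.1 [ 590.6 -159.5   32.3]
```

Request:
move_arm(moves="0.6 0.4 -0.4 0 0 0 1;1.2 0.4 -0.4 0 0 0 1;1.8 0.4 -0.4 0 0 0 1;2.4 0.4 -0.4 0 0 0 1;3.0 0.4 -0.4 0 0 0 1")

```text
time_s: 3.0
position: [592.1, -130.2, 39.3]
eef_rot: [0.651, 0.759, -0.003, -0.004]
wrist_force: [1.1, -5.7, 5.0]
opening: -0.0
```

```bash
python3 -c "
from h import *;from workcell import robot
go(586.6+19*.151,-88.6-19,38,8.7,robot.sense())"
```

```text
shift [2.28 0.09 0.14] rot [-0.5 -0.1  0.1] yaw now 8.8 q7 0.62 t 3.0 F [ 1.1 -5.7  5. ] M [-1.2  -0.15 -0.04] op -0.0 [ 592.1 -130.2   39.3]
```

Request:
move_arm(moves="0.4 0.1 0.1 0 0 0 1;0.8 0.1 0.1 0 0 0 1;1.2 0.1 0.1 0 0 0 1;1.5 0.1 0.1 0 0 0 1;1.8 0.1 0.1 0 0 0 1")

```text
time_s: 3.42
position: [591.4, -114.3, 40.0]
eef_rot: [0.651, 0.759, -0.003, -0.001]
wrist_force: [-0.2, -5.6, 3.6]
opening: -0.1
```

Request:
move_arm(moves="0.2 0 0 0 0 0 1;0.4 0 0 0 0 0 1;0.6 0 0 0 0 0 1")

```text
time_s: 3.67
position: [590.8, -109.4, 40.7]
eef_rot: [0.652, 0.759, -0.003, -0.0]
wrist_force: [-0.7, -5.8, 2.4]
opening: 0.3
```

```bash
python3 -c "
from h import *;from workcell import robot
go(586.6+19*.151,-88.6-19,38,8.7,robot.sense())"
```

```text
shift [ 0.2  -0.11  0.27] rot [-0.3  0.2 -0. ] yaw now 8.7 q7 0.58 t 3.67 F [-0.7 -5.8  2.4] M [-1.13  0.1   0.03] op 0.3 [ 590.8 -109.4   40.7]
```

Request:
move_arm(moves="0.2 0 0 0 0 0 1;0.4 0 0 0 0 0 1;0.6 0 0 0 0 0 1")

```text
time_s: 3.92
position: [590.5, -107.5, 41.1]
eef_rot: [0.652, 0.758, -0.004, 0.003]
wrist_force: [1.2, -13.9, -0.2]
opening: 0.1
```

Request:
move_arm(moves="0.3 0 0 0 0 0 1;0.5 0 0 0 0 0 1;0.5 0 0 0 0 0 1")

```text
time_s: 4.17
position: [590.5, -107.5, 41.8]
eef_rot: [0.653, 0.757, -0.006, 0.006]
wrist_force: [1.6, -12.1, -1.2]
opening: 0.2
```

```bash
python3 - <<'E'
from h import *;from workcell import robot,snapshot
import cv2
go(595.5,-164,38,8.7,robot.sense())
ims=[]
s=snapshot("scene"); a=cv2.resize(s["img"][165:300,260:400,::-1],None,fx=4.4,fy=4.4,interpolation=cv2.INTER_CUBIC); cv2.imwrite("pics/scc2.png",a)
E
```

```text
shift [-5.65 -0.33  0.47] rot [-0.   0.9 -0.3] yaw now 8.4 q7 0.57 t 4.17 F [  1.6 -12.1  -1.2] M [-2.51 -0.35 -0.03] op 0.2 [ 590.5 -107.5   41.8]
```

View pics/scc2.png

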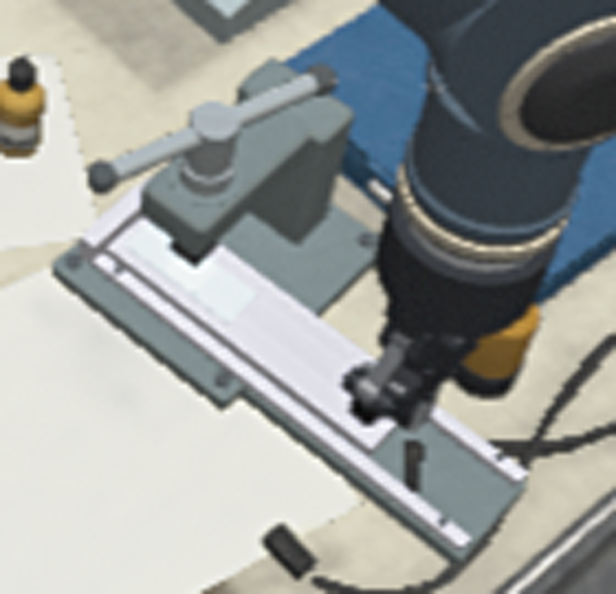

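The scene crop shows the gripper against the post at (400,395) and the slide now under the pad at about (190,270). Motion stopped exactly at the predicted home position. I'll give one firmer push to confirm.

Request:
move_arm(moves="0.5 0 0 0 0 0 1;0.8 0 0 0 0 0 1;1.0 0 0 0 0 0 1;1.0 0 0 0 0 0 1")

```text
time_s: 4.55
position: [590.5, -107.3, 43.2]
eef_rot: [0.655, 0.755, -0.008, 0.013]
wrist_force: [2.8, -20.1, -0.9]
opening: -0.0
```

```bash
python3 - <<'E'
from h import *;from workcell import robot
go(596,-140,40,8.7,robot.sense())
E
```

```text
shift [-3.3   0.08  0.42] rot [ 0.2  1.7 -0.6] yaw now 8.1 q7 0.55 t 4.55 F [  2.8 -20.1  -0.9] M [-4.1  -0.44 -0.06] op -0.0 [ 590.5 -107.3   43.2]
```

Request:
move_arm(moves="-1.5 0 0.2 0 0 0 1;-3.0 0 0 0 1.7 0 1;-3.0 0 -4 0 1.7 0 1;-3.0 0 -8 0 1.7 0 0.6;-3 0 -12 0 1.7 0 0.3")

```text
time_s: 4.97
position: [592.8, -131.9, 164.5]
eef_rot: [0.655, 0.755, 0.002, -0.001]
wrist_force: [1.8, 0.3, -0.1]
opening: 23.4
```

Request:
move_arm(moves="0 0 -4 0 0 -7 0;0 0 -7 0 0 -14 0;4 0 -7 0 0 -21 0;8 0 -7 0 0 -28 0;12 0 -7 0 0 -35 0")

```text
time_s: 5.38
position: [575.1, -10.4, 235.7]
eef_rot: [0.395, 0.919, 0.003, -0.0]
wrist_force: [0.4, 0.4, -1.1]
opening: 83.1
```

```bash
python3 - <<'E'
from h import *;from workcell import robot,snapshot
go(612.3,28.7,220,82,robot.sense())
for n in ("top","scene"):
    s=snapshot(n);Q=cloud(s);z=Q[...,2]
    m=(abs(Q[...,0]-590)<40)&(Q[...,1]>-160)&(Q[...,1]<-50)&(z>48)&(z<64)
    q=Q[m]; print("post",len(q),np.median(q,0).round(1))
E
```

```text
shift [0.28 5.38 1.6 ] rot [  0.3  -0.1 -38.5] yaw now 43.5 q7 0.83 t 5.38 F [ 0.4  0.4 -1.1] M [ 0.07 -0.03  0.05] op 83.1 [575.1 -10.4 235.7]
post 0 [nan nan nan]
post 83 [585.4 -91.5  57.5]
  return _methods._mean(a, axis=axis, dtype=dtype,
  ret = um.true_divide(
```

Request:
move_arm(moves="0.3 2 1.6 0 0 -7 0;0.3 5.4 1.6 0 0 -14 0;0.3 5.4 1.6 0 0 -21 0;0.3 5.4 1.6 0 0 -28 0;0.3 5.4 1.6 0 0 -35 0")

```text
time_s: 5.9
position: [610.7, 39.8, 218.3]
eef_rot: [0.092, 0.996, 0.006, -0.002]
wrist_force: [-0.0, -0.2, 0.4]
opening: 85.4
```

```bash
python3 - <<'E'
from h import *;from workcell import robot,snapshot
import cv2
s=snapshot("wrist"); cv2.imwrite("pics/w2.png",s["img"][:,:,::-1])
Q=cloud(s); m=(Q[...,2]>148)&(Q[...,2]<170)&(np.hypot(Q[...,0]-567,Q[...,1]-35)<85)
q=Q[m]; print(len(q), q.mean(0), cv2.minAreaRect(q[:,:2].astype(np.float32)) if len(q)>5 else 0)
go(612.3,28.7,136,82,robot.sense())
E
```

```text
5562 [561.51989198  34.84634484 159.53884389] ((568.199462890625, 33.52497100830078), (25.015201568603516, 146.0277862548828), 78.0872573852539)
shift [-0.4  -1.1   8.23] rot [ 0.6 -0.3 -2.4] yaw now 79.6 q7 1.35 t 5.95 F [-0.8 -0.9 -0.4] M [ 0.02  0.06 -0.  ] op 85.5 [610.6  39.3 218.5]
```

View pics/w2.png

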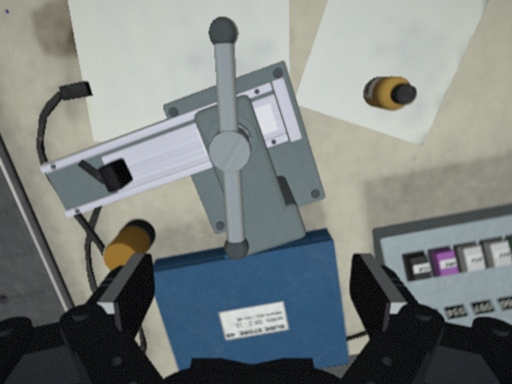

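The wrist view shows the bar from ball (222,32) to ball (236,245), with the hub at (229,150). The fingers are centred near column 253, so they need to shift about 11 mm in tool -y, which matches the computed shift. The slide is home under the arm.

Request:
move_arm(moves="-0.4 -1.1 2 0 0 -2.4 0;-0.4 -1.1 4 0 0 -2.4 0;-0.4 -1.1 6 0 0 -2.4 0;-0.4 -1.1 8.2 0 0 -2.4 0;-0.4 -1.1 8.2 0 0 -2.4 0")

```text
time_s: 6.37
position: [608.7, 29.6, 131.9]
eef_rot: [0.071, 0.997, 0.006, -0.007]
wrist_force: [-0.5, 0.1, 0.8]
opening: 85.7
```

```bash
python3 - <<'E'
from h import *;from workcell import robot,snapshot
s=snapshot("wrist"); Q=cloud(s)
m=(Q[...,2]>150)&(Q[...,2]<164)&(np.hypot(Q[...,0]-567,Q[...,1]-35)<85)
q=Q[m]; r=np.hypot(q[:,0]-568,q[:,1]-34); k=(r>20)&(r<58)
p=q[k][:,:2]; c=p.mean(0); d=np.linalg.svd(p-c,full_matrices=False)[2][0]; print(k.sum(),c,np.degrees(np.arctan2(d[1],d[0])))
go(612.3,28.7,136,82,robot.sense())
E
```

```text
7948 [562.6492818   34.37372459] -8.404395667335645
shift [-0.22 -0.05 -0.19] rot [ 0.6 -0.6 -0.1] yaw now 81.9 q7 1.43 t 6.42 F [0.1 0.3 0.6] M [-0.04 -0.02  0.  ] op 85.1 [610.2  29.5 134.1]
```

Request:
move_arm(moves="-0.2 0 -0.1 0.6 -0.6 0 1;-0.2 0 -0.1 0.6 -0.6 0 1;-0.2 0 -0.1 0.6 -0.6 0 1;-0.2 0 -0.1 0.6 -0.6 0 1;-0.2 0 -0.1 0.6 -0.6 0 1", squeeze=60)

```text
time_s: 6.83
position: [612.6, 29.3, 136.1]
eef_rot: [0.071, 0.997, 0.0, 0.001]
wrist_force: [-0.0, -0.2, -0.5]
opening: 25.5
```

Request:
move_arm(moves="0 0 0 0 0 0 1;0 0 0 0 0 0 1;0 0 0 0 0 0 1;0 0 0 0 0 0 1")

```text
time_s: 7.17
position: [612.7, 28.9, 136.6]
eef_rot: [0.071, 0.997, 0.0, 0.001]
wrist_force: [-2.3, -1.6, 3.4]
opening: 9.8
```

```bash
cat >> h.py <<'E'
AX=np.array([568,34.2])
def turn(st,deg,n=5,ax=AX):
    """rows for n steps of total clockwise deg about the screw axis; also axial torque on tool"""
    c=Rot.from_quat(st["eef_rot"]); p=st["position"]
    for i in range(1,n+1):
        a=-np.radians(deg*i/n); w=Rot.from_rotvec([0,0,a])
        t=np.r_[ax,p[2]]; new=t+w.apply(p-t); new[2]=135.3
        # restore vertical tool
        R=w.as_matrix()@c.as_matrix(); y=R[:,1]*[1,1,0]; y/=np.linalg.norm(y); z=np.array([0,0,-1.]); R=np.column_stack([np.cross(y,z),y,z])
        d=c.inv().apply(new-p)/10; r=(c.inv()*Rot.from_matrix(R)).as_rotvec(degrees=True)
        print(*d.round(2),*r.round(1),1,end=";")
    print()
    report(st,ax)
def report(st,ax=AX):
    p=st["position"];F=st["wrist_force"];M=st["moment"];l=p[:2]-ax
    c=Rot.from_quat(st["eef_rot"]).as_matrix()
    print("t",round(st["time_s"],2),"r",np.hypot(*l).round(1),"az",np.degrees(np.arctan2(l[1],l[0])).round(1),"yaw",np.degrees(np.arctan2(c[1,1],c[0,1])).round(1),"tilt",np.degrees(np.arccos(-c[2,2])).round(2),"F",F.round(1),"M",M.round(2),"Taxis(lxF+Mz)",(l[0]*F[1]/1e3-l[1]*F[0]/1e3+M[2]).round(3),"lxF",((l[0]*F[1]-l[1]*F[0])/1e3).round(3),"q7",st["joint_pos"][6].round(2),"op",round(st["opening"],1),"pos",p.round(1))
E
python3 -c "
from h import *;from workcell import robot
turn(robot.sense(),35)"
```

```text
0.02 -0.55 0.13 0.0 0.1 7.0 1;0.11 -1.09 0.13 0.0 0.1 14.0 1;0.26 -1.62 0.13 0.0 0.1 21.0 1;0.47 -2.12 0.13 0.1 0.1 28.0 1;0.75 -2.6 0.13 0.1 0.1 35.0 1;
t 7.17 r 45.0 az -6.7 yaw 81.9 tilt 0.08 F [-2.3 -1.6  3.4] M [-0.14  0.34  0.1 ] Taxis(lxF+Mz) 0.022 lxF -0.082 q7 1.42 op 9.8 pos [612.7  28.9 136.6]
```

Request:
move_arm(moves="0.02 -0.55 0.1 0 0 7 1;0.11 -1.09 0.1 0 0 14 1;0.26 -1.62 0.1 0 0 21 1;0.47 -2.12 0.1 0 0 28 1;0.75 -2.6 0.1 0 0 35 1")

```text
time_s: 7.58
position: [601.8, 5.3, 136.5]
eef_rot: [0.37, 0.929, 0.001, 0.001]
wrist_force: [-2.5, 1.8, 7.5]
opening: 9.8
```

```bash
python3 -c "
from h import *;from workcell import robot
turn(robot.sense(),35)"
```

```text
0.01 -0.54 0.12 0.2 -0.0 7.0 1;0.08 -1.08 0.12 0.2 -0.0 14.0 1;0.22 -1.61 0.12 0.2 -0.0 21.0 1;0.42 -2.11 0.12 0.2 -0.0 28.0 1;0.68 -2.59 0.12 0.2 -0.0 35.0 1;
t 7.58 r 44.5 az -40.5 yaw 46.6 tilt 0.16 F [-2.5  1.8  7.5] M [0.39 0.52 0.32] Taxis(lxF+Mz) 0.311 lxF -0.012 q7 0.92 op 9.8 pos [601.8   5.3 136.5]
```

Request:
move_arm(moves="0.02 -0.54 0 0 0 7 1;0.1 -1.08 0 0 0 14 1;0.24 -1.61 0 0 0 21 1;0.45 -2.11 0 0 0 28 1;0.72 -2.59 0 0 0 35 1")

```text
time_s: 8.0
position: [578.8, -8.2, 136.6]
eef_rot: [0.634, 0.774, 0.002, 0.0]
wrist_force: [0.5, 1.2, 2.3]
opening: 9.8
```

```bash
sed -i 's/135.3/137.0/' h.py; python3 -c "
from h import *;from workcell import robot
turn(robot.sense(),35)"
```

```text
0.01 -0.53 -0.04 0.2 -0.1 7.0 1;0.08 -1.06 -0.04 0.1 -0.1 14.0 1;0.21 -1.58 -0.04 0.1 -0.1 21.0 1;0.41 -2.08 -0.04 0.1 -0.1 28.0 1;0.66 -2.54 -0.04 0.1 -0.2 35.0 1;
t 8.0 r 43.7 az -75.7 yaw 11.4 tilt 0.19 F [0.5 1.2 2.3] M [0.18 0.1  0.34] Taxis(lxF+Mz) 0.379 lxF 0.035 q7 0.4 op 9.8 pos [578.8  -8.2 136.6]
```

Request:
move_arm(moves="0.01 -0.54 0 0 0 7 1;0.08 -1.07 0 0 0 14 1;0.21 -1.59 0 0 0 21 1;0.41 -2.09 0 0 0 28 1;0.67 -2.56 0 0 0 35 1")

```text
time_s: 8.42
position: [552.3, -5.9, 136.6]
eef_rot: [0.838, 0.546, 0.002, -0.001]
wrist_force: [0.6, 1.1, 0.3]
opening: 9.9
```

```bash
python3 -c "
from h import *;from workcell import robot
turn(robot.sense(),20,3)"
```

```text
0.01 -0.5 -0.04 0.1 -0.2 6.7 1;0.07 -1.0 -0.04 0.0 -0.2 13.3 1;0.2 -1.48 -0.04 0.0 -0.2 20.0 1;
t 8.42 r 43.1 az -111.4 yaw -23.9 tilt 0.23 F [0.6 1.1 0.3] M [0.18 0.   0.45] Taxis(lxF+Mz) 0.457 lxF 0.006 q7 -0.13 op 9.9 pos [552.3  -5.9 136.6]
```

Request:
move_arm(moves="0.01 -0.52 0 0 0 6.7 1;0.07 -1.04 0 0 0 13.3 1;0.2 -1.52 0 0 0 20 1")

```text
time_s: 8.67
position: [539.2, 2.4, 136.6]
eef_rot: [0.921, 0.39, 0.002, -0.001]
wrist_force: [0.5, 0.5, -0.1]
opening: 10.1
```

```bash
python3 -c "
from h import *;from workcell import robot
turn(robot.sense(),20,3)"
```

```text
0.01 -0.5 -0.04 0.0 -0.3 6.7 1;0.08 -0.99 -0.04 -0.0 -0.3 13.3 1;0.21 -1.47 -0.04 -0.0 -0.3 20.0 1;
t 8.67 r 42.9 az -132.2 yaw -44.1 tilt 0.25 F [ 0.5  0.5 -0.1] M [ 0.02 -0.07  0.4 ] Taxis(lxF+Mz) 0.402 lxF -0.0 q7 -0.45 op 10.1 pos [539.2   2.4 136.6]
```

Request:
move_arm(moves="0.01 -0.52 0 0 0 6.7 1;0.07 -1.04 0 0 0 13.3 1;0.2 -1.5 0 0 0 20 1;0.2 -1.5 0 0 0 20 1;0.2 -1.5 0 0 0 20 1")

```text
time_s: 9.08
position: [529.5, 15.5, 136.6]
eef_rot: [0.974, 0.226, 0.002, -0.002]
wrist_force: [-1.4, 2.5, 3.0]
opening: 9.9
```

```bash
python3 -c "
from h import *;from workcell import robot
turn(robot.sense(),20,3)"
```

```text
0.03 -0.5 -0.04 -0.2 -0.2 6.7 1;0.12 -0.99 -0.04 -0.2 -0.2 13.3 1;0.26 -1.46 -0.04 -0.2 -0.2 20.0 1;
t 9.08 r 42.8 az -154.0 yaw -63.9 tilt 0.27 F [-1.4  2.5  3. ] M [ 0.53  0.45 -0.05] Taxis(lxF+Mz) -0.174 lxF -0.121 q7 -0.77 op 9.9 pos [529.5  15.5 136.6]
```

Request:
move_arm(moves="0.02 -0.51 0 0 0 6.7 1;0.1 -1.02 0 0 0 13.3 1;0.24 -1.49 0 0 0 20 1")

```text
time_s: 9.33
position: [525.4, 29.3, 136.7]
eef_rot: [0.999, 0.052, 0.002, -0.002]
wrist_force: [1.3, -1.2, -1.6]
opening: 9.6
```

```bash
python3 -c "
from h import *;from workcell import robot
turn(robot.sense(),20,3)"
```

```text
0.02 -0.5 -0.03 -0.2 -0.2 6.7 1;0.11 -0.99 -0.03 -0.2 -0.2 13.3 1;0.24 -1.47 -0.03 -0.2 -0.2 20.0 1;
t 9.33 r 42.9 az -173.5 yaw -84.1 tilt 0.27 F [ 1.3 -1.2 -1.6] M [-0.23 -0.01  0.33] Taxis(lxF+Mz) 0.391 lxF 0.056 q7 -1.08 op 9.6 pos [525.4  29.3 136.7]
```

Request:
move_arm(moves="0.02 -0.51 0 0 0 6.7 1;0.1 -1.02 0 0 0 13.3 1;0.24 -1.49 0 0 0 20 1")

```text
time_s: 9.58
position: [526.1, 44.5, 136.6]
eef_rot: [0.992, -0.123, 0.001, -0.002]
wrist_force: [-0.2, 0.5, 0.3]
opening: 10.1
```

```bash
python3 -c "
from h import *;from workcell import robot
turn(robot.sense(),20,3)"
```

```text
0.03 -0.5 -0.03 -0.2 -0.1 6.7 1;0.11 -1.0 -0.03 -0.3 -0.1 13.3 1;0.25 -1.48 -0.03 -0.3 -0.0 20.0 1;
t 9.58 r 43.1 az 166.1 yaw -104.2 tilt 0.26 F [-0.2  0.5  0.3] M [-0.04  0.19  0.34] Taxis(lxF+Mz) 0.325 lxF -0.018 q7 -1.39 op 10.1 pos [526.1  44.5 136.6]
```

Request:
move_arm(moves="0.02 -0.51 0 0 0 6.7 1;0.1 -1.02 0 0 0 13.3 1;0.24 -1.49 0 0 0 20 1")

```text
time_s: 9.83
position: [532.1, 58.7, 136.6]
eef_rot: [0.956, -0.295, 0.0, -0.002]
wrist_force: [-0.6, 1.1, 2.1]
opening: 9.9
```

```bash
python3 -c "
from h import *;from workcell import robot
turn(robot.sense(),20,3)"
```

```text
0.03 -0.5 -0.03 -0.3 0.1 6.7 1;0.12 -1.0 -0.03 -0.3 0.1 13.3 1;0.26 -1.49 -0.03 -0.2 0.1 20.0 1;
t 9.83 r 43.5 az 145.7 yaw -124.3 tilt 0.26 F [-0.6  1.1  2.1] M [-0.    0.26  0.42] Taxis(lxF+Mz) 0.398 lxF -0.023 q7 -1.68 op 9.9 pos [532.1  58.7 136.6]
```

Request:
move_arm(moves="0.02 -0.51 0 0 0 6.7 1;0.1 -1.02 0 0 0 13.3 1;0.25 -1.5 0 0 0 20 1")

```text
time_s: 10.08
position: [542.6, 70.1, 136.6]
eef_rot: [0.889, -0.457, -0.001, -0.002]
wrist_force: [-2.4, 1.0, 4.0]
opening: 9.8
```

```bash
python3 -c "
from h import *;from workcell import robot
turn(robot.sense(),20,3)"
```

```text
0.03 -0.51 -0.04 -0.2 0.2 6.7 1;0.12 -1.01 -0.04 -0.2 0.2 13.3 1;0.27 -1.5 -0.03 -0.2 0.2 20.0 1;
t 10.08 r 43.9 az 125.3 yaw -144.4 tilt 0.27 F [-2.4  1.   4. ] M [0.08 0.43 0.35] Taxis(lxF+Mz) 0.411 lxF 0.06 q7 -1.99 op 9.8 pos [542.6  70.1 136.6]
```

Request:
move_arm(moves="0.03 -0.51 -0.03 0 0 6.7 1;0.12 -1.01 -0.03 0 0 13.3 1;0.27 -1.5 -0.03 0 0 20 1")

```text
time_s: 10.33
position: [556.4, 77.0, 136.6]
eef_rot: [0.796, -0.605, -0.002, -0.002]
wrist_force: [-1.7, 0.3, 2.5]
opening: 9.6
```

```bash
python3 -c "
from h import *;from workcell import robot
turn(robot.sense(),20,3)"
```

```text
0.03 -0.52 -0.04 -0.0 0.3 6.7 1;0.13 -1.02 -0.04 0.0 0.3 13.3 1;0.28 -1.52 -0.04 0.0 0.3 20.0 1;
t 10.33 r 44.4 az 105.2 yaw -164.5 tilt 0.31 F [-1.7  0.3  2.5] M [0.07 0.34 0.26] Taxis(lxF+Mz) 0.328 lxF 0.069 q7 -2.32 op 9.6 pos [556.4  77.  136.6]
```

Request:
move_arm(moves="0 0 0 0 0 0 0;0 0 0 0 0 0 0;0 0 0 0 0 0 0;0 0 0 0 0 0 0")

```text
time_s: 10.67
position: [556.3, 76.7, 136.6]
eef_rot: [0.796, -0.605, -0.002, -0.002]
wrist_force: [0.7, 0.4, 0.4]
opening: 58.3
```

Request:
move_arm(moves="0 0 -3 0 0 0 0;0 0 -6 0 0 0 0;0 0 -8 0 0 -7 0;0 0 -8 0 0 -14 0;0 0 -8 0 0 -21 0")

```text
time_s: 11.08
position: [557.1, 75.8, 218.2]
eef_rot: [0.895, -0.446, -0.0, -0.004]
wrist_force: [-0.2, 0.5, -0.4]
opening: 85.5
```

Request:
move_arm(moves="0 0 0 0 0 -7 0;0 0 0 0 0 -14 0;0 0 0 0 0 -21 0;0 0 0 0 0 -28 0;0 0 0 0 0 -35 0")

```text
time_s: 11.5
position: [556.9, 75.5, 218.5]
eef_rot: [0.988, -0.153, 0.001, -0.004]
wrist_force: [0.1, 0.5, -0.1]
opening: 85.5
```

Request:
move_arm(moves="0 0 0 0 0 -7 0;0 0 0 0 0 -14 0;0 0 0 0 0 -21 0;0 0 0 0 0 -28 0;0 0 0 0 0 -35 0")

```text
time_s: 11.92
position: [556.7, 75.1, 218.7]
eef_rot: [0.988, 0.155, 0.002, -0.004]
wrist_force: [0.1, 1.1, 0.5]
opening: 85.7
```

Request:
move_arm(moves="0 0 0 0 0 -7 0;0 0 0 0 0 -14 0;0 0 0 0 0 -21 0;0 0 0 0 0 -28 0;0 0 0 0 0 -35 0")

```text
time_s: 12.33
position: [556.5, 74.7, 218.9]
eef_rot: [0.894, 0.448, 0.004, -0.003]
wrist_force: [0.3, 0.5, -0.4]
opening: 85.4
```

Request:
move_arm(moves="0 0 0 0 0 -7 0;0 0 0 0 0 -14 0;0 0 0 0 0 -21 0;0 0 0 0 0 -28 0;0 0 0 0 0 -35 0")

```text
time_s: 12.75
position: [556.3, 74.3, 219.1]
eef_rot: [0.716, 0.699, 0.005, -0.002]
wrist_force: [0.6, -1.2, 0.0]
opening: 85.2
```

```bash
python3 - <<'E'
from h import *;from workcell import robot,snapshot
import cv2
s=snapshot("wrist"); Q=cloud(s); cv2.imwrite("pics/w3.png",s["img"][:,:,::-1])
m=(Q[...,2]>150)&(Q[...,2]<164)&(np.hypot(*(Q[...,:2]-AX).transpose(2,0,1))<85)
q=Q[m]; r=np.hypot(q[:,0]-568,q[:,1]-34); k=(r>20)&(r<58)
p=q[k][:,:2]; c=p.mean(0); d=np.linalg.svd(p-c,full_matrices=False)[2][0]; a=np.degrees(np.arctan2(d[1],d[0]))%180; print(k.sum(),c,a, "line offset at axis",np.cross(np.r_[d,0],np.r_[AX-c,0])[2])
t=AX+45*np.array([np.cos(np.radians(a)),np.sin(np.radians(a))])
go(*t,137,a-90,robot.sense())
E
```

```text
1779 [567.81552322  39.87336604] 105.73388397951584 line offset at axis -1.3608803684352337
shift [ 0.25 -0.1   8.22] rot [  0.3  -0.5 -16.9] yaw now -1.2 q7 -0.02 t 12.8 F [0.1 0.3 0. ] M [ 0.02  0.04 -0.02] op 85.2 [556.3  74.3 219.2]
```

View pics/w3.png

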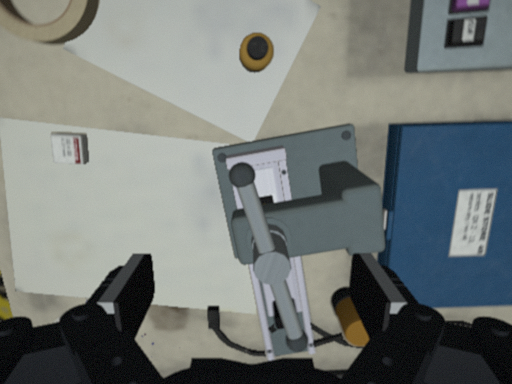

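The wrist view shows the bar from ball (242,175) through the hub (272,265) to ball (292,340), so it stayed at 105.7°. I'll regrip the same half with the wrist unwound.

Request:
move_arm(moves="0.3 0 0 0.3 -0.5 -7 0;0.3 0 2 0.3 -0.5 -14 0;0.3 0 4.5 0.3 -0.5 -16.9 0;0.3 0 7 0.3 -0.5 -16.9 0;0.3 0 8.2 0.3 -0.5 -16.9 0")

```text
time_s: 13.22
position: [555.0, 77.6, 134.7]
eef_rot: [0.604, 0.797, -0.001, -0.001]
wrist_force: [-0.6, 0.1, 0.6]
opening: 85.3
```

Request:
move_arm(moves="0 0 0 0 0 0 0.5;0 0 0 0 0 0 1;0 0 0 0 0 0 1;0 0 0 0 0 0 1;0 0 0 0 0 0 1")

```text
time_s: 13.63
position: [555.9, 77.7, 136.1]
eef_rot: [0.604, 0.797, -0.0, -0.0]
wrist_force: [-0.9, 0.8, 0.8]
opening: 25.7
```

Request:
move_arm(moves="0 0 0 0 0 0 1;0 0 0 0 0 0 1;0 0 0 0 0 0 1;0 0 0 0 0 0 1")

```text
time_s: 13.97
position: [556.7, 78.0, 136.9]
eef_rot: [0.604, 0.797, 0.001, 0.0]
wrist_force: [-0.0, 0.7, 3.4]
opening: 10.3
```

```bash
sed -i 's/^AX=.*/AX=np.array([569,34.7])/' h.py; python3 -c "
from h import *;from workcell import robot
turn(robot.sense(),20,3)"
```

```text
-0.03 0.52 -0.0 0.1 -0.0 6.7 1;-0.12 1.04 -0.0 0.1 -0.0 13.3 1;-0.26 1.54 -0.0 0.1 -0.0 20.0 1;
t 13.97 r 45.0 az 105.9 yaw 15.6 tilt 0.09 F [-0.   0.7  3.4] M [ 0.14 -0.02  0.07] Taxis(lxF+Mz) 0.066 lxF -0.008 q7 0.29 op 10.3 pos [556.7  78.  136.9]
```

Request:
move_arm(moves="-0.03 0.52 0 0 0 6.7 1;-0.12 1.04 0 0 0 13.3 1;-0.26 1.54 0 0 0 20 1")

```text
time_s: 14.22
position: [571.7, 79.7, 137.0]
eef_rot: [0.735, 0.678, 0.0, -0.0]
wrist_force: [-0.7, -1.1, 1.9]
opening: 9.6
```

```bash
python3 -c "
from h import *;from workcell import robot
turn(robot.sense(),14,2)"
```

```text
-0.02 0.55 -0.0 -0.0 -0.0 7.0 1;-0.11 1.09 -0.0 -0.0 -0.0 14.0 1;
t 14.22 r 45.0 az 86.6 yaw -4.6 tilt 0.03 F [-0.7 -1.1  1.9] M [-0.18  0.29  0.32] Taxis(lxF+Mz) 0.349 lxF 0.029 q7 -0.0 op 9.6 pos [571.7  79.7 137. ]
```

Request:
move_arm(moves="-0.03 0.52 0 0 0 6.7 1;-0.12 1.04 0 0 0 13.3 1;-0.26 1.54 0 0 0 20 1")

```text
time_s: 14.47
position: [586.8, 76.0, 137.0]
eef_rot: [0.842, 0.539, -0.0, -0.0]
wrist_force: [-1.1, 0.3, 0.9]
opening: 9.9
```

```bash
python3 -c "
from h import *;from workcell import robot
turn(robot.sense(),14,2)"
```

```text
-0.02 0.55 -0.0 -0.1 0.0 7.0 1;-0.1 1.09 -0.0 -0.0 0.0 14.0 1;
t 14.47 r 45.0 az 66.7 yaw -24.8 tilt 0.05 F [-1.1  0.3  0.9] M [-0.1   0.2   0.48] Taxis(lxF+Mz) 0.536 lxF 0.052 q7 -0.29 op 9.9 pos [586.8  76.  137. ]
```

Request:
move_arm(moves="-0.02 0.55 0 0 0 7 1;-0.1 1.09 0 0 0 14 1")

```text
time_s: 14.63
position: [596.2, 70.5, 137.0]
eef_rot: [0.903, 0.43, -0.001, -0.0]
wrist_force: [-1.2, -1.5, 1.6]
opening: 10.2
```

```bash
python3 -c "
from h import *;from workcell import robot
turn(robot.sense(),14,2)"
```

```text
-0.02 0.55 0.0 -0.1 0.1 7.0 1;-0.1 1.09 -0.0 -0.0 0.1 14.0 1;
t 14.63 r 44.9 az 52.8 yaw -39.0 tilt 0.1 F [-1.2 -1.5  1.6] M [-0.14  0.25  0.59] Taxis(lxF+Mz) 0.591 lxF 0.003 q7 -0.49 op 10.2 pos [596.2  70.5 137. ]
```

Request:
move_arm(moves="0 0 0 0 0 0 1;0 0 0 0 0 0 1;0 0 0 0 0 0 1;0 0 0 0 0 0 1;0 0 0 0 0 0 1")

```text
time_s: 15.05
position: [596.8, 70.1, 137.1]
eef_rot: [0.902, 0.431, -0.0, 0.0]
wrist_force: [4.6, -2.3, -3.3]
opening: 9.7
```

```bash
python3 - <<'E'
from h import *;from workcell import robot,snapshot
T=[]
for i in range(8):
    s=robot.sense();l=s["position"][:2]-AX;F=s["wrist_force"]
    T.append((l[0]*F[1]-l[1]*F[0])/1e3+s["moment"][2]); x=snapshot("scene")
print(np.round(T,3)); report(robot.sense())
import cv2
cv2.imwrite("pics/s4.png",cv2.resize(x["img"][165:300,260:400,::-1],None,fx=4.4,fy=4.4,interpolation=cv2.INTER_CUBIC))
E
```

```text
[ 0.022  0.044  0.014 -0.013 -0.009 -0.053 -0.021 -0.036]
t 15.45 r 44.9 az 51.9 yaw -39.0 tilt 0.06 F [ 4.5 -2.9 -2.8] M [-0.46 -0.94  0.26] Taxis(lxF+Mz) 0.022 lxF -0.24 q7 -0.49 op 10.1 pos [596.7  70.1 137.1]
```

Request:
move_arm(moves="-0.02 -0.55 0 0 0 -7 1;-0.1 -1.09 0 0 0 -14 1")

```text
time_s: 15.62
position: [587.8, 75.6, 137.0]
eef_rot: [0.842, 0.539, -0.0, 0.001]
wrist_force: [3.7, -3.4, -2.1]
opening: 10.1
```

```bash
python3 -c "
from h import *;from workcell import robot
turn(robot.sense(),14,2)"
```

```text
-0.03 0.55 0.01 0.1 0.1 7.0 1;-0.13 1.09 0.01 0.1 0.1 14.0 1;
t 15.62 r 45.0 az 65.3 yaw -24.7 tilt 0.12 F [ 3.7 -3.4 -2.1] M [-0.74 -0.67 -0.07] Taxis(lxF+Mz) -0.286 lxF -0.213 q7 -0.29 op 10.1 pos [587.8  75.6 137. ]
```

Request:
move_arm(moves="-0.03 0.55 0 0 0 7 1;-0.11 1.09 0 0 0 14 1")

```text
time_s: 15.78
position: [595.9, 70.7, 137.0]
eef_rot: [0.902, 0.432, -0.001, -0.0]
wrist_force: [-0.2, -0.9, -0.0]
opening: 9.7
```

```bash
python3 -c "
from h import *;from workcell import robot
turn(robot.sense(),4,1)"
```

```text
0.0 0.31 0.0 -0.1 0.1 4.0 1;
t 15.78 r 45.0 az 53.2 yaw -38.8 tilt 0.13 F [-0.2 -0.9 -0. ] M [-0.19  0.1   0.59] Taxis(lxF+Mz) 0.574 lxF -0.017 q7 -0.48 op 9.7 pos [595.9  70.7 137. ]
```

Moving torque is about 0.58 N m against 0.38 N m of drag, so the push-back is about 0.19 N m. That is roughly 44° past contact, or about 44 N on the pad, near mid-window. I'll hold briefly, let go and lift clear.

Request:
move_arm(moves="0 0 0 0 0 0 1;0 0 0 0 0 0 1;0 0 0 0 0 0 1;0 0 0 0 0 0 1;0 0 0 0 0 0 1")

```text
time_s: 16.2
position: [596.5, 70.3, 137.1]
eef_rot: [0.901, 0.433, -0.0, 0.0]
wrist_force: [4.2, -2.9, -4.0]
opening: 9.7
```

Request:
move_arm(moves="0 0 0 0 0 0 0;0 0 0 0 0 0 0;0 0 0 0 0 0 0;0 0 0 0 0 0 0;0 0 0 0 0 0 0")

```text
time_s: 16.62
position: [596.1, 70.6, 137.0]
eef_rot: [0.901, 0.433, -0.001, -0.0]
wrist_force: [-0.8, 0.3, -0.6]
opening: 69.7
```

Request:
move_arm(moves="0 0 -3 0 0 0 0;0 0 -6 0 0 0 0;0 0 -9 0 0 0 0;0 0 -12 0 0 0 0;0 0 -12 0 0 0 0")

```text
time_s: 17.03
position: [599.5, 70.3, 263.2]
eef_rot: [0.901, 0.433, 0.005, 0.001]
wrist_force: [0.6, -0.8, 0.3]
opening: 85.6
```

```bash
python3 - <<'E'
from h import *;from workcell import robot,snapshot
import cv2
s=snapshot("wrist"); Q=cloud(s); cv2.imwrite("pics/w5.png",s["img"][:,:,::-1])
m=(Q[...,2]>150)&(Q[...,2]<164)&(np.hypot(*(Q[...,:2]-AX).transpose(2,0,1))<85)
q=Q[m]; r=np.hypot(*(q[:,:2]-AX).T); k=(r>20)&(r<58)
p=q[k][:,:2]; d=np.linalg.svd(p-p.mean(0),full_matrices=False)[2][0]; print("bar",np.degrees(np.arctan2(d[1],d[0]))%180)
report(robot.sense())
a=snapshot("scene");Q=cloud(a);z=Q[...,2]
m=(abs(Q[...,0]-590)<40)&(Q[...,1]>-160)&(Q[...,1]<-50)&(z>48)&(z<64)
print("post",np.median(Q[m],0).round(1))
cv2.imwrite("pics/s5.png",a["img"][:,:,::-1])
E
```

```text
bar 52.12529173936308
t 17.08 r 46.1 az 51.0 yaw -38.6 tilt 0.29 F [ 0.1 -0.5 -0.4] M [ 0.02  0.03 -0.02] Taxis(lxF+Mz) -0.035 lxF -0.019 q7 -0.57 op 85.1 pos [598.   70.5 260.4]
post [585.6 -91.5  57.3]
```

View pics/s5.png

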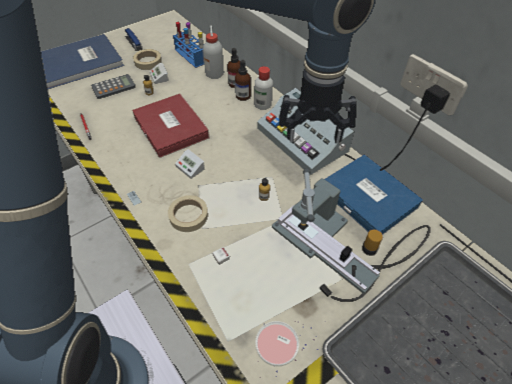

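The final view shows the gripper clear at (318,115) and the bar as I left it (52.1° measured, 51.2° held). The post is at its home spot at (346,254), and none of the bystanders appear to have moved. I'll hand the job in.

```bash
python3 -c "
from workcell import robot
print(robot.finish_job())"
```

```text
the job is handed in; nothing more can be done
None
```

I pushed the carrier home against the stop and screwed the press down about 300° clockwise in two grips. I then let go, backed the gripper off and handed the job in at about 17 s. The job reports no verdict, so I can't confirm it passed.

**Carrier:** it stopped dead under a 20 N push at the predicted home position. In the final scene image the post was at the same spot, to within 0.2 mm, as just after the push.

**Clamp force:** I estimate about 44 N on the pad, probably within 10 N either way. It comes from torque, not a direct reading:
- **Turning clockwise:** 0.57–0.59 N m at the final angle, against about 0.38 N m of plain thread drag.
- **Brief 14° back-off:** a comparison of the two turning directions gave much the same answer.
- **Holding still:** this reading disagreed. It showed about 0 N m instead of the expected push-back, probably because thread friction and the arm's own hold masked it, so I didn't rely on it.

**After letting go:** the bar stayed within 1° of where I left it. The wrist force was about zero, and no bystander appeared to have moved in the last picture. I checked the bystanders by eye and did not measure them.

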